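# Shut the block heater's hood and press its start key

### The arm

A 7-joint arm with a two-finger parallel gripper is mounted at the origin on the work surface. World frame = base frame: x ahead of the robot, y to its left, z up, the work surface at z = 0. Lengths are in m, angles in rad, forces in N, time in s.
With the tool pointing down it reaches from about 0.35 to 0.9 m from the base axis. Payload 7.2 kg.
Tool frame: the origin (TCP) lies midway between the tips of the shut fingers; the grasp point (between the pads) lies 19 mm behind it; z points along the fingers, y is the line along which they close (so a half turn about z gives the same grasp; the last joint's range is limited). The gripper opens to 85 mm and grips with 20 to 120 N. Pads are 22 mm wide; open, the fingers measure 114 mm over their backs; the gripper's body (76 mm by 85 mm) begins 54 mm behind the grasp point. The pads swing forward as they close: fully open they stand 13 mm farther back than shut.
Start: joints at [-1.27, 0.411, -0.013, 1.596, 0.006, 1.134, -0.082], TCP at [0.225, 0.583, 0.193] pointing down, gripper open.
Joint ranges: [-2.95, 2.95], [-0.29, 1.99], [-1.47, 1.44], [0.14, 2.54], [-1.03, 4.17], [0.13, 1.85], [-2.86, 2.86]. Speed limits (rad/s): [2.39, 2.39, 3.01, 3.01, 3.14, 3.14, 3.14].

### API

Orientations are given as a unit quaternion [x, y, z, w].
In Python, from cell import env gives the robot as it stands.
- The arm moves only by the tool drive_tool, never from a script. Its argument "commands" is a list of rows, each a list of 7 numbers: the turn, a rotation vector about the tool's x, y, z each as a share of pi/2 rad, from -1 to 1, then the shift along the tool's x, y, z each as a share of 250 mm, from -1 to 1, then the opening, from 0 (shut) to 1 (fully open). In form: [[ax, ay, az, dx, dy, dz, hand], ...]. A call has 1 to 5 rows; each row is the pose to reach, as a shift and turn from the pose commanded when the call began, along the tool's axes at that moment; what a row does not reach only later rows make up. A row lasts 1/10 s, in which the tool goes at most 50 mm and 8.59 degrees, less where a joint would pass 70% of its speed; a pose out of reach is approached as far as the arm can. A call with a number of a shift or a turn outside -1 to 1 is refused whole. A call with a gripper value outside its range is refused whole. The fingers move at their own pace and stop on an object; "squeeze" is the grip in N (left out, the last holds). Time passes only in rows, so rows that repeat a pose let the fingers close. It gives the time, the measured TCP pose, the force, the opening and the grip force at its end, in the units of the state.
- env.get_state(): the state, without advancing time (a new reading comes with each control period).
- env.snapshot(name): name is "scene" or "top" or "wrist"; returns a dict with "img" (384x512x3 uint8, red, green, blue), "range_z" (384x512 float32, m along the optical axis (not along the pixel's ray), 0 where there is no reading), "vertical_fov" (degrees; the focal length in pixels is half the picture's height over the tangent of half this angle, whatever the lens; pixels are square), "cx", "cy" (the principal point, pixels), "xyz" and "rotation" of the camera in the world. Camera axes: x right, y down, z forward; pixel columns grow to the right and rows downward; lengths in m; the calibration is good to about 2 mm. A picture is of the moment at which its call begins.
- env.sign_off(): hands the job in; it is judged then, once.
Trained networks look in a picture, given as the dict that the camera call returned (one of the last four; its "shot" number tells which), for a name from the list of things; names that differ only in an ending like _2 or _b are one class to them, and where a whole thing is asked for, a point or a joint stands for the part that bears it (a point fixed in the world has none). Each returns a list of dicts, best first, with "conf" (0 to 1); they miss things now and then, are a little off and sometimes report something else, mostly with a low value. They report only what shows in the picture. A call takes as long as a camera call.
- env.masks_of(picture, query): "region" (384x512 bool, what is visible of it) and "extent" ([left, top, width, height] in pixels, round what is visible of it).
- env.spot_point(picture, query): "xy" ([column, row] in pixels: a listed point, or the origin of a listed thing).
The state is a dict: "time": time; "q": joint angles; "joint_vel": joint speeds; "joint_torque": joint torques, N m; "eef_pos": TCP position; "eef_rot": TCP orientation; "contact_force": force on the tool from outside, world axes, zero at the start; "ft_torque": the same for the moment, N m; "gripper_width": finger opening in m; "finger_force": force on a finger pad.
Only numpy, scipy, OpenCV 4.12 (cv2) and the standard library are available. Lean on these libraries where they do the work, as an engineer would, in place of code of your own. Each camera call takes 0.05 s, during which the arm holds its last target. There are 200 camera calls.

### The job

Start the block heater: with closed fingertips push its sliding grey hood fully shut over the tubes, then press the large round key gently until it switches, and withdraw so that the key comes up again. Do not touch the other three keys, do not press the large round key before the hood is shut, and leave the tubes and everything else on the bench where they are; nothing is gripped or lifted.

Things in the scene. Friction and masses are not known exactly. Their poses are not given: they have to be found in the camera images.
- heater: white bench unit 220 (x) by 300 mm (y), fixed; origin at the centre of its underside on the bench; x from its front (keys, robot side) to its rear, y to its left, z up. Front half (x -110 to -10 mm): control deck 70.5 mm high, four white keys in a row at x = -75 mm, 55 mm apart, order changes. Rear half: housing 90 mm high, tube block in its right part; on the bare left part the hood parks
- hood (a joint): travel of the grey hood, m: 0 = shut over the tubes (a firm stop), up to 0.14 = fully open, slid to the heater's left (+y). Shut it by pushing it in the heater's -y direction; it moves stiffly (about 1.2 N, plus 12 N per m/s) and stays where it is left
- hood_push (a point): centre of the outside of the left (+y) end wall of the hood, the face to push: 112 mm wide (heater x), 92 to 121 mm above the bench; this point is at 106 mm. The hood is a grey cover 112 by 120 mm, 30 mm high, too wide to be gripped. The bare housing top (90 mm above the bench) lies beneath and beyond this face
- large_round_key: one of four white push keys: round, 30 mm across, the start key. Origin at the centre of its black mounting plate (42 mm square, 2 mm thick), at deck height, 70.5 mm above the bench; z up, x as the heater's. The key's flat top is 14 mm above this origin when not pressed
- large_round_key_travel (a joint): how far the large round key is pressed down, m: 0 = up, 0.008 = fully down on a hard stop; a spring (0.9 N to start, then 0.9 N per mm, 8 N fully down) brings it back up; it switches at 0.0025 m (about 3.2 N) and must not be pressed with over 20 N
- small_round_key: one of four white push keys: round, 16 mm across. Origin at the centre of its black mounting plate (42 mm square, 2 mm thick), at deck height, 70.5 mm above the bench; z up, x as the heater's. The key's flat top is 14 mm above this origin when not pressed
- small_round_key_travel (a joint): how far the small round key is pressed down, m: 0 = up, 0.008 = fully down on a hard stop; a spring (0.9 N to start, then 0.9 N per mm, 8 N fully down) brings it back up
- square_key: one of four white push keys: square, 24 by 24 mm. Origin at the centre of its black mounting plate (42 mm square, 2 mm thick), at deck height, 70.5 mm above the bench; z up, x as the heater's. The key's flat top is 14 mm above this origin when not pressed
- square_key_travel (a joint): how far the square key is pressed down, m: 0 = up, 0.008 = fully down on a hard stop; a spring (0.9 N to start, then 0.9 N per mm, 8 N fully down) brings it back up
- bar_key: one of four white push keys: a bar 36 mm long (along the heater's x) and 13 mm wide. Origin at the centre of its black mounting plate (42 mm square, 2 mm thick), at deck height, 70.5 mm above the bench; z up, x as the heater's. The key's flat top is 14 mm above this origin when not pressed
- bar_key_travel (a joint): how far the bar key is pressed down, m: 0 = up, 0.008 = fully down on a hard stop; a spring (0.9 N to start, then 0.9 N per mm, 8 N fully down) brings it back up
- tube0: a small capped plastic tube standing loose in a hole of the heater's block, 13.6 mm across the cap and 38 mm tall, 12 g; its cap ends 17 mm above the block and the hood passes 6 mm over it; origin at the centre of its foot, z up along it; to be left alone
- tube1: a small capped plastic tube standing loose in a hole of the heater's block, 13.6 mm across the cap and 38 mm tall, 12 g; its cap ends 17 mm above the block and the hood passes 6 mm over it; origin at the centre of its foot, z up along it; to be left alone
- tube2: a small capped plastic tube standing loose in a hole of the heater's block, 13.6 mm across the cap and 38 mm tall, 12 g; its cap ends 17 mm above the block and the hood passes 6 mm over it; origin at the centre of its foot, z up along it; to be left alone
- vial: a small amber vial with a black cap, 22 mm across and 36 mm tall, standing loose on the left end of the control deck; origin at the centre of its foot; bystander
- reagent_bottle: a capped bottle, 60 mm across and 120 mm tall, on the bench left of the heater; origin at the centre of its foot; bystander
- jar: a capped jar, 60 mm across and 65 mm tall, on the bench right of the heater; origin at the centre of its foot; bystander
- tip_box: an open blue divided box 85 by 120 mm, 50 mm high, on the bench to the right; origin at the centre of its underside; bystander
- beaker: an open beaker, 70 mm across and 85 mm tall, on the bench to the left; origin at the centre of its foot; bystander

How it is judged:
By the outcome, as a careful person would: the job done as asked, in the order asked, and still so for the second after the job is handed in, with the robot touching nothing.
It also fails if it takes over 42 s, if anything falls off the work surface, if the arm or the gripper's body presses on something with over 40 N, if the wrist force passes 120 N, or if a joint passes its speed limit or range.

## Working session

There is one attempt and no reset: what is moved stays moved. The work goes in short steps, Python scripts to look and compute and a tool call to move; the robot and the scene stay as the last step left them, time stands still between calls to the robot, and variables do not carry over. Pictures are saved under pics/ and viewed, at most 10 in all, crops included, and the job is handed in when it is done.

Besides the shell and the picture viewer there is one more tool, called after "Request:" in YAML: its name, and indented under it one key for each argument. drive_tool: Moves the arm, as the interface text tells. Shift numbers are shares of 250 mm and turn numbers shares of pi/2 rad, none past 1 either way. Its arguments: {"type":"object","properties":{"commands":{"type":"array","items":{"type":"array","items":{"type":"number"}}},"squeeze":{"type":"number"}},"required":["commands"]}

```bash
mkdir -p pics
cat > h.py <<'E'
import numpy as np, cv2
from cell import env
from scipy.spatial.transform import Rotation as R
def ray(p,xy):
    f=p["img"].shape[0]/2/np.tan(np.radians(p["vertical_fov"])/2)
    d=np.array([(xy[0]-p["cx"])/f,(xy[1]-p["cy"])/f,1.])
    rot=np.array(p["rotation"])
    M=rot if rot.shape==(3,3) else R.from_quat(rot).as_matrix()
    return np.array(p["xyz"]),M@d
def at_z(p,xy,z):
    o,d=ray(p,xy); return o+d*(z-o[2])/d[2]
def depth(p,xy):
    o,d=ray(p,xy); c,r=np.round(xy).astype(int); return o+d*np.median(p["range_z"][r-1:r+2,c-1:c+2])
E
python3 - <<'E'
from h import *
Z=dict(hood_push=.106,large_round_key=.0705,small_round_key=.0705,square_key=.0705,bar_key=.0705,vial=.0705,heater=0,reagent_bottle=0,beaker=0)
for n in("top","scene"):
    p=env.snapshot(n); cv2.imwrite(f"pics/{n}0.png",p["img"][:,:,::-1])
    print(n,p["xyz"],p["rotation"])
    for k,z in Z.items():
        for d in env.spot_point(p,k)[:1]: print(k,round(d["conf"],2),np.round(d["xy"],1),at_z(p,d["xy"],z).round(4),depth(p,d["xy"]).round(4))
s=env.get_state(); print(s)
E
```

```text
top [ 0.36066668 -0.01042663  1.24597977] [ 0.7149067  -0.69343616  0.0719806  -0.05360491]
hood_push 0.81 [197.5 156.6] [0.6627 0.1208 0.106 ] [0.6593 0.1193 0.1186]
large_round_key 0.66 [221.5 214.8] [0.5094 0.0506 0.0705] [0.5093 0.0506 0.0716]
small_round_key 0.72 [221.6 212.5] [0.5158 0.0506 0.0705] [0.5145 0.0501 0.0801]
square_key 0.7 [199.6 204.1] [0.5372 0.1122 0.0705] [0.5351 0.1107 0.0843]
bar_key 0.65 [258.9 223.9] [ 0.4875 -0.0529  0.0705] [ 0.486  -0.0524  0.0841]
vial 0.47 [183.5 198.6] [0.5511 0.1572 0.0705] [0.5481 0.1546 0.089 ]
heater 0.85 [236.  189.8] [0.5939 0.0147 0.    ] [0.5774 0.0129 0.0882]
reagent_bottle 0.64 [168.7 174.4] [0.6335 0.2149 0.    ] [0.6158 0.2003 0.0809]
beaker 0.79 [110.5 231.5] [0.46   0.3707 0.    ] [0.4596 0.3692 0.0049]
scene [0.9484655  0.38539285 1.07543679] [ 0.35856394  0.89557396 -0.24711241 -0.0911846 ]
hood_push 0.63 [265.2 249.8] [0.677  0.1098 0.106 ] [0.6796 0.1124 0.1151]
large_round_key 0.49 [279.2 191.5] [ 0.5143 -0.0006  0.0705] [0.519  0.0036 0.0814]
small_round_key 0.46 [293.5 206.1] [0.5188 0.0607 0.0705] [0.5208 0.0622 
[... 409 characters left out ...]
[-1.27017199,  0.41108004, -0.01271033,  1.59619698,  0.00559871,
        1.13430238, -0.0821625 ]), 'joint_vel': array([-0.00043956, -0.00061204,  0.00073098, -0.00071792,  0.00046722,
        0.00066576, -0.00054632]), 'joint_torque': array([ 1.47847277e-03, -6.00404477e+01,  6.81853686e-01, -2.99740702e+01,
        1.40002667e-02,  2.17445122e-03, -1.11689610e-05]), 'eef_pos': array([0.22533063, 0.58297429, 0.19321111]), 'eef_rot': array([ 1.83341305e-01,  9.83049320e-01,  2.45578584e-05, -1.45432839e-08]), 'contact_force': array([ 0.69552543, -0.10946959,  0.2138789 ]), 'ft_torque': array([-0.05574447,  0.00087374, -0.00706792]), 'finger_force': 0.0, 'gripper_width': 0.08530324492690446}
```

Run:
```python
import cv2
a=cv2.imread("pics/top0.png")[120:270,130:330]; b=cv2.imread("pics/scene0.png")[120:320,200:420]
a=cv2.resize(a,(800,600),interpolation=2); cv2.imwrite("pics/a.png",a); cv2.imwrite("pics/b.png",cv2.resize(b,(660,600),interpolation=2))
```

```text
(no output)
```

View pics/a.png

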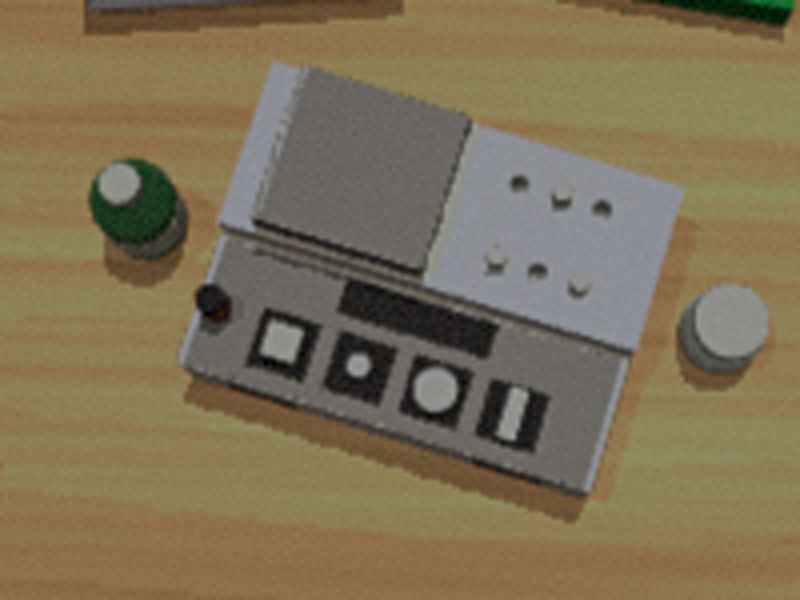

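View pics/b.png

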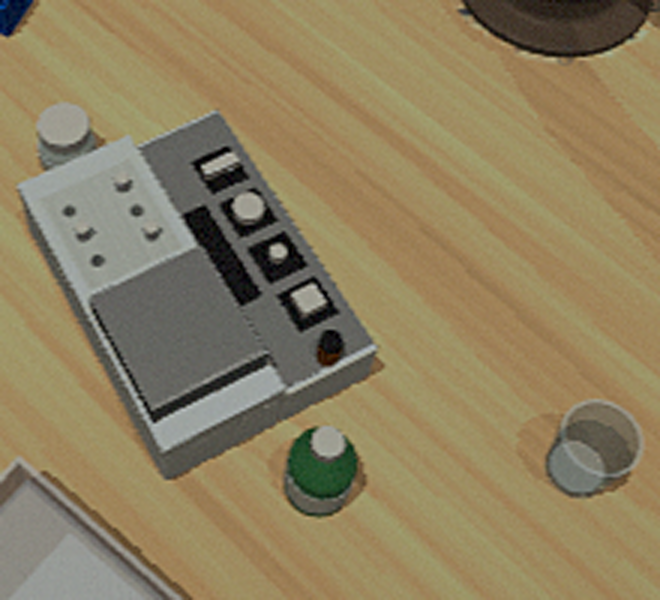

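The top crop shows the keys, left to right: square (283,342), small round (357,364), large round (435,388), bar (515,415). The hood is parked left with its left top edge at about (305,68)–(253,220). In the scene crop the left wall runs (155,415)–(270,358), with bare housing top beyond it. The bottle stands left of the heater's rear half and the vial is on the deck's left end.

Run:
```python
from h import *
from scipy.optimize import least_squares
T=env.snapshot("top");S=env.snapshot("scene")
A=lambda x,y:np.array([130+x/4,120+y/4])-.375
B=lambda x,y:np.array([200+x/3,120+y/3])-.33
ka=[(283,342),(357,364),(435,388),(515,415)];kb=[(309,299),(279,251),(248,206),(221,163)]
pa=np.array([at_z(T,A(*k),.0845)[:2] for k in ka]);pb=np.array([at_z(S,B(*k),.0845)[:2] for k in kb])
print(pa.round(4),pb.round(4))
loc=np.array([[-.075,y] for y in(.0825,.0275,-.0275,-.0825)])
def fit(P):
    f=lambda v:(loc@np.array([[np.cos(v[2]),np.sin(v[2])],[-np.sin(v[2]),np.cos(v[2])]])+v[:2]-P).ravel()
    r=least_squares(f,[.58,0,-.28]);return r.x,f(r.x).round(4)
for P in(pa,pb,(pa+pb)/2): print(fit(P))
v=fit((pa+pb)/2)[0]
M=R.from_euler('z',v[2]).as_matrix();o=np.r_[v[:2],0]
toH=lambda p:((p-o)@M)
for n,c,z in(("hoodL rear top",(300,68),.121),("hoodL front top",(253,218),.121),("hoodR rear",(470,118),.121),("hoodR front",(420,272),.121),("house corner RL",(272,62),.09),("house RR",(682,186),.09)): print(n,toH(at_z(T,A(*c),z)).round(4))
for n,c,z in(("b wall bot rear",(157,418),.092),("b wall bot front",(270,362),.092),("house",(165,448),.09)): print(n,toH(at_z(S,B(*c),z)).round(4))
for n,z in(("vial",.0705),("reagent_bottle",0)):
  for p in(T,S):
    for d in env.masks_of(p,n)[:1]:
        ys,xs=np.nonzero(d["region"]); q=np.array([depth(p,(x,y)) for x,y in zip(xs,ys)]); t=q[q[:,2]>q[:,2].max()-.01]
        print(n,toH(t.mean(0)).round(3),q[:,2].max().round(3))
# depth map on hood top and heater
for p in(T,S):
    ys,xs=np.mgrid[100:300,150:400]; q=np.array([toH(depth(p,(x,y))) for x,y in zip(xs.ravel(),ys.ravel())])
    h=q[(abs(q[:,2]-.121)<.006)&(abs(q[:,0]-.05)<.07)&(abs(q[:,1])<.17)]
    print("hood top",np.percentile(h,[1,50,99],axis=0).round(4).tolist())
```

```text
[[ 0.5324  0.1085]
 [ 0.5189  0.0575]
 [ 0.5041  0.0039]
 [ 0.4874 -0.0509]] [[ 0.5362  0.1107]
 [ 0.5202  0.0576]
 [ 0.5065  0.0036]
 [ 0.4911 -0.0485]]
(array([ 0.58287503,  0.00942308, -0.27437123]), array([ 0.0007,  0.0007, -0.0007, -0.0013, -0.0009, -0.0007,  0.0009,
        0.0013]))
(array([ 0.58572217,  0.01061965, -0.27318969]), array([-0.0004, -0.0004,  0.0007, -0.0003, -0.0005,  0.0008,  0.0002,
       -0.0001]))
(array([ 0.58429861,  0.01002135, -0.27378064]), array([ 0.0001,  0.0001, -0.    , -0.0008, -0.0007,  0.0001,  0.0006,
        0.0006]))
hoodL rear top [0.1011 0.1246 0.121 ]
hoodL front top [-0.0074  0.1214  0.121 ]
hoodR rear [0.1028 0.0041 0.121 ]
hoodR front [-0.0087  0.0039  0.121 ]
house corner RL [0.1078 0.1502 0.09  ]
house RR [ 0.1097 -0.1484  0.09  ]
b wall bot rear [0.1013 0.1224 0.092 ]
b wall bot front [-0.0096  0.1232  0.092 ]
house [0.1073 0.1485 0.09  ]
vial [0.047 0.064 0.12 ] 0.123
vial [-0.061  0.135  0.105] 0.107
reagent_bottle [-0.012  0.214  0.119] 0.121
reagent_bottle [-0.007  0.216  0.12 ] 0.122
hood top [[-0.007, 0.0051, 0.1163], [0.0471, 0.0634, 0.1199], [0.1034, 0.1226, 0.1219]]
hood top [[-0.0028, 0.0055, 0.1169], [0.0535, 0.0676, 0.1206], [0.1072, 0.1239, 0.1226]]
```

Request:
drive_tool:
  commands:
    - [0, 0, -0.0604, -0.8, -0.32, 0, 0]
    - [0, 0, -0.0604, -0.8, -0.32, 0, 0]
    - [0, 0, -0.0604, -0.8, -0.32, 0, 0]
    - [0, 0, -0.0604, -0.8, -0.32, 0, 0]
    - [0, 0, -0.0604, -0.8, -0.32, 0, 0]

```text
time: 1.8
eef_pos: [0.3882, 0.4312, 0.1935]
eef_rot: [0.14, 0.99, -0.001, 0.001]
contact_force: [-0.5, -0.5, 0.2]
gripper_width: 0.0123
finger_force: 0.0
```

```bash
cat >> h.py <<'E'
O=np.array([.5843,.0100,0]); M=R.from_euler('z',-.2738).as_matrix()
def st():
    s=env.get_state(); Q=R.from_quat(s["eef_rot"]).as_matrix()
    print("t",round(s["time"],2),"heater",((s["eef_pos"]-O)@M).round(4),"xaxis",(Q[:,0]@M).round(4),"z",Q[:,2].round(3),"F",(s["contact_force"]@M).round(2),"w",round(s["gripper_width"],3))
    return s,Q
E
python3 -c "
from h import *
s,Q=st(); print((O+M@[.048,.165,.19]-s['eef_pos'])@Q/.25)"
```

```text
t 1.8 heater [-0.3027  0.3524  0.1935] xaxis [-1.      0.0077 -0.0028] z [ 0.002 -0.002 -1.   ] F [-0.37 -0.66  0.18] w 0.012
[-1.40836655 -0.7389831   0.01877311]
```

Request:
drive_tool:
  commands:
    - [0, 0, 0, -0.8, -0.4, 0, 0]
    - [0, 0, 0, -0.8, -0.4, 0, 0]
    - [0, 0, 0, -0.8, -0.4, 0, 0]
    - [0, 0, 0, -0.8, -0.4, 0, 0]
    - [0, 0, 0, -0.8, -0.4, 0, 0]

```text
time: 2.3
eef_pos: [0.552, 0.2814, 0.1933]
eef_rot: [0.139, 0.99, -0.001, 0.001]
contact_force: [0.0, 0.2, -0.2]
gripper_width: 0.0002
finger_force: 0.0
```

Request:
drive_tool:
  commands:
    - [0, 0, 0, -0.6, -0.34, 0, 0]
    - [0, 0, 0, -0.6, -0.34, 0, 0]
    - [0, 0, 0, -0.6, -0.34, 0, 0]
    - [0, 0, 0, -0.6, -0.34, 0, 0]
    - [0, 0, 0, -0.6, -0.34, 0, 0]

```text
time: 2.8
eef_pos: [0.6722, 0.1588, 0.1926]
eef_rot: [0.139, 0.99, -0.001, 0.0]
contact_force: [-0.9, -0.3, -0.4]
gripper_width: 0.0001
finger_force: 0.0
```

```bash
python3 -c "
from h import *
s,Q=st(); print((O+M@[.048,.165,.102]-s['eef_pos'])@Q/.25)"
```

```text
t 2.8 heater [0.0444 0.167  0.1926] xaxis [-1.      0.0061 -0.0013] z [ 0.001 -0.002 -1.   ] F [-0.84 -0.53 -0.42] w 0.0
[-0.01386453 -0.00715547  0.36241442]
```

Request:
drive_tool:
  commands:
    - [0, 0, 0, -0.014, 0, 0.15, 0]
    - [0, 0, 0, -0.014, 0, 0.28, 0]
    - [0, 0, 0, -0.014, 0, 0.36, 0]
    - [0, 0, 0, -0.014, 0, 0.36, 0]

```text
time: 3.2
eef_pos: [0.6702, 0.1639, 0.0996]
eef_rot: [0.136, 0.991, -0.001, -0.003]
contact_force: [-0.9, -0.3, 0.3]
gripper_width: -0.0002
finger_force: 0.0
```

```bash
python3 -c "
from h import *
st(); p=env.snapshot('scene'); cv2.imwrite('pics/c.png',cv2.resize(p['img'][120:320,200:420,::-1],(660,600),interpolation=2))"
```

```text
t 3.2 heater [0.0411 0.1714 0.0996] xaxis [-1.     -0.0018  0.0059] z [-0.006 -0.001 -1.   ] F [-0.79 -0.5   0.3 ] w -0.0
```

View pics/c.png

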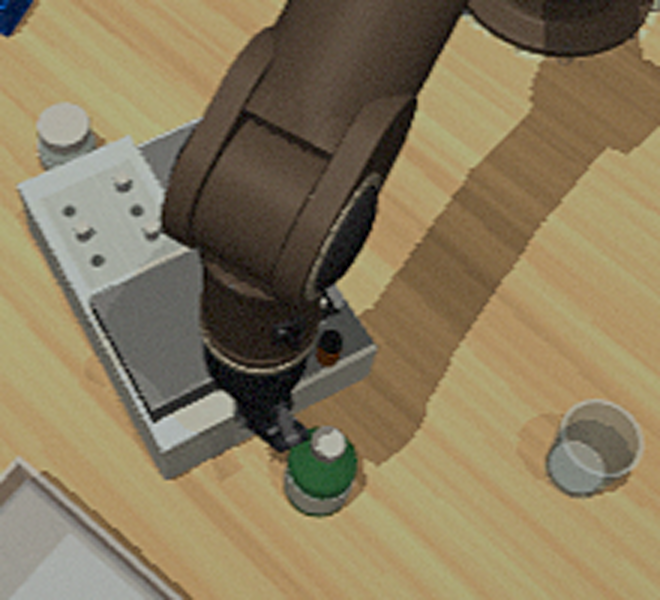

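The picture shows the shut fingers over the housing's left edge, clear of the bottle at (322,470), which hasn't moved. The hood wall at (155,415)–(210,390) lies ahead.

Request:
drive_tool:
  commands:
    - [0, 0, 0, -0.01, -0.05, -0.01, 0]
    - [0, 0, 0, -0.02, -0.1, -0.012, 0]
    - [0, 0, 0, -0.028, -0.15, -0.012, 0]
    - [0, 0, 0, -0.028, -0.2, -0.012, 0]
    - [0, 0, 0, -0.028, -0.25, -0.012, 0]

```text
time: 3.75
eef_pos: [0.663, 0.0987, 0.1067]
eef_rot: [0.137, 0.991, 0.0, 0.0]
contact_force: [-0.4, 0.0, -0.8]
gripper_width: -0.0001
finger_force: 0.0
```

Request:
drive_tool:
  commands:
    - [0, 0, 0, 0, -0.05, 0, 0]
    - [0, 0, 0, 0, -0.1, 0, 0]
    - [0, 0, 0, 0, -0.15, 0, 0]
    - [0, 0, 0, 0, -0.2, 0, 0]
    - [0, 0, 0, 0, -0.25, 0, 0]

```text
time: 4.25
eef_pos: [0.6459, 0.0393, 0.1062]
eef_rot: [0.137, 0.991, 0.0, -0.0]
contact_force: [-0.1, 0.1, -0.2]
gripper_width: 0.0003
finger_force: 0.0
```

```bash
python3 -c "
from h import *
st()"
```

```text
t 4.25 heater [0.0514 0.0449 0.1062] xaxis [-1.e+00  1.e-04  0.e+00] z [-0.  0. -1.] F [-0.1   0.06 -0.19] w 0.0
```

```bash
python3 -c "
from h import *
st(); p=env.snapshot('scene'); cv2.imwrite('pics/d.png',cv2.resize(p['img'][120:320,200:420,::-1],(660,600),interpolation=2))"
```

```text
t 4.25 heater [0.0514 0.0449 0.1062] xaxis [-1.e+00  1.e-04  0.e+00] z [-0.  0. -1.] F [-0.1   0.06 -0.19] w 0.0
```

View pics/d.png

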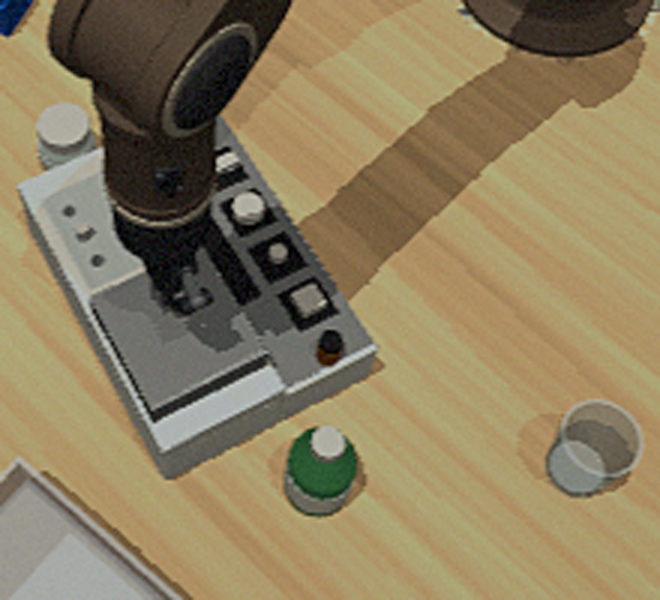

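The hood has not moved: its left wall is still at (155,415)–(270,358). The fingers (185,300) appear to be over the hood top. I'll measure the real tip height by depth.

```bash
python3 -c "
from h import *
for n in('scene','top','wrist'):
    p=env.snapshot(n); print(n,np.array(p['xyz']).round(4))
    if n=='wrist': cv2.imwrite('pics/w.png',p['img'][:,:,::-1]);continue
    rr,cc=(range(175,235),range(235,290)) if n=='scene' else (range(120,230),range(170,300))
    q=np.array([(depth(p,(c,r))-O)@M for r in rr for c in cc])
    m=(q[:,2]>.124)&(q[:,2]<.17)&(abs(q[:,0]-.05)<.05)&(q[:,1]>0)&(q[:,1]<.12)
    print(m.sum()); t=q[m]; t=t[t[:,2].argsort()]; print(t[::max(1,len(t)//15)].round(4))
s,Q=st()
"
```

```text
scene [0.9485 0.3854 1.0754]
19
[[0.0356 0.0595 0.1242]
 [0.0504 0.0484 0.1242]
 [0.0055 0.0088 0.1244]
 [0.0238 0.0595 0.1245]
 [0.0543 0.0104 0.1252]
 [0.0645 0.0377 0.1478]
 [0.0622 0.0499 0.1503]
 [0.0602 0.0517 0.1515]
 [0.0636 0.0472 0.1524]
 [0.0648 0.0441 0.1537]
 [0.0652 0.0396 0.1576]
 [0.0624 0.0508 0.1579]
 [0.0636 0.0477 0.1592]
 [0.0608 0.0532 0.1606]
 [0.0646 0.0388 0.1613]
 [0.065  0.0451 0.1615]
 [0.062  0.0501 0.162 ]
 [0.0634 0.0475 0.1642]
 [0.0646 0.0444 0.1655]]
top [ 0.3607 -0.0104  1.246 ]
0
[]
wrist [0.5727 0.0597 0.2858]
t 4.45 heater [0.0515 0.0459 0.1063] xaxis [-1.e+00  6.e-04 -1.e-04] z [ 0.  0. -1.] F [0.41 0.71 1.09] w 0.0
```

View pics/w.png

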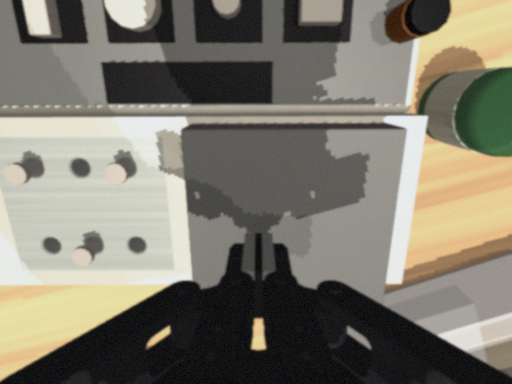

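The wrist view shows the shut tips (258,237) hanging over the hood top, with the hood still at the left end and nothing else disturbed. I'll compare the wrist camera's heights with the known ones.

```bash
python3 -c "
from h import *
p=env.snapshot('wrist'); s,Q=st(); print('q',s['q'].round(4))
for n,c in dict(hood=(350,250),hood2=(230,140),keyL=(130,8),deck=(350,90),housing=(60,130),bottle=(500,110),tip=(258,240),tipL=(245,255),tipR=(275,255),bench=(470,220)).items():
    w=depth(p,c); print(n,((w-O)@M).round(4),p['range_z'][c[1],c[0]].round(4))
f=192/np.tan(np.radians(p['vertical_fov'])/2); C=R.from_quat(p['rotation']).as_matrix()
d=C.T@(s['eef_pos']-p['xyz']); print('reported TCP projects',d[:2]/d[2]*f+[p['cx'],p['cy']],'range',d[2])
sc=env.snapshot('scene'); f=192/np.tan(np.radians(sc['vertical_fov'])/2); C=R.from_quat(sc['rotation']).as_matrix()
for z in(0,.02,.04,.06):
    d=C.T@(s['eef_pos']+[0,0,z]-sc['xyz']); u=d[:2]/d[2]*f+[sc['cx'],sc['cy']]; print('scene crop',z,(u-[200,120])*3)
"
```

```text
t 4.5 heater [0.0514 0.0466 0.1062] xaxis [-1.e+00 -3.e-04  0.e+00] z [ 0.     0.001 -1.   ] F [0.11 0.41 0.84] w -0.0
q [-0.2541  0.5299  0.1668  1.638  -0.1018  0.982   1.2441]
hood [0.0668 0.1003 0.1193] 0.1857
hood2 [0.0011 0.0307 0.1193] 0.1663
keyL [-0.0691 -0.0279  0.0832] 0.1803
deck [-0.024   0.1062  0.0695] 0.205
housing [-0.0005 -0.0781  0.0887] 0.1958
bottle [-0.0122  0.1943  0.0879] 0.1921
tip [0.0417 0.0455 0.1553] 0.1446
tipL [0.0419 0.0401 0.1688] 0.1317
tipR [0.0458 0.0531 0.1619] 0.1394
bench [ 0.0997  0.256  -0.001 ] 0.3103
reported TCP projects [259.79079019 217.60149955] range 0.19422490321297786
scene crop 0 [166.34854166 313.7106994 ]
scene crop 0.02 [165.95619279 303.82310424]
scene crop 0.04 [165.55076056 293.60579489]
scene crop 0.06 [165.13157944 283.04199962]
```

```bash
python3 -c "
from h import *
p=env.snapshot('wrist'); st()
for c in(238,246,252,258,264,270,278):
    print(c,[tuple((((lambda o,d:o+d*p['range_z'][r,c])(*ray(p,(c,r))))-O)@M*1000//1) for r in range(226,262,4)])
"
```

```text
t 4.6 heater [0.0513 0.0469 0.1061] xaxis [-1.e+00 -1.e-03  1.e-04] z [ 0.     0.001 -1.   ] F [0.61 0.1  0.15] w -0.0
238 [(np.float64(51.0), np.float64(34.0), np.float64(118.0)), (np.float64(53.0), np.float64(34.0), np.float64(119.0)), (np.float64(56.0), np.float64(34.0), np.float64(118.0)), (np.float64(58.0), np.float64(34.0), np.float64(120.0)), (np.float64(61.0), np.float64(34.0), np.float64(119.0)), (np.float64(45.0), np.float64(37.0), np.float64(152.0)), (np.float64(45.0), np.float64(37.0), np.float64(156.0)), (np.float64(46.0), np.float64(37.0), np.float64(159.0)), (np.float64(46.0), np.float64(37.0), np.float64(163.0))]
246 [(np.float64(50.0), np.float64(39.0), np.float64(119.0)), (np.float64(53.0), np.float64(39.0), np.float64(119.0)), (np.float64(41.0), np.float64(40.0), np.float64(148.0)), (np.float64(41.0), np.float64(40.0), np.float64(152.0)), (np.float64(41.0), np.float64(41.0), np.float64(157.0)), (np.float64(41.0), np.float64(41.0), np.float64(160.0)), (np.float64(41.0), np.float64(41.0), np.float64(164.0)), (np.float64(41.0), np.float64(41.0), np.float64(168.0)), (n
[... 1944 characters left out ...]
64(160.0)), (np.float64(41.0), np.float64(51.0), np.float64(163.0)), (np.float64(41.0), np.float64(51.0), np.float64(167.0)), (np.float64(41.0), np.float64(51.0), np.float64(171.0))]
278 [(np.float64(50.0), np.float64(58.0), np.float64(119.0)), (np.float64(53.0), np.float64(58.0), np.float64(119.0)), (np.float64(55.0), np.float64(58.0), np.float64(119.0)), (np.float64(58.0), np.float64(58.0), np.float64(119.0)), (np.float64(61.0), np.float64(58.0), np.float64(119.0)), (np.float64(45.0), np.float64(55.0), np.float64(152.0)), (np.float64(45.0), np.float64(55.0), np.float64(157.0)), (np.float64(45.0), np.float64(55.0), np.float64(160.0)), (np.float64(45.0), np.float64(55.0), np.float64(164.0))]
```

The reported z is about 41 mm below the true tip: the pads end at 0.147 m when the report says 0.106 m, while x and y agree. That explains why the fingers passed over the hood. I'll go back, then descend using the visual tip height.

Request:
drive_tool:
  commands:
    - [0, 0, 0, 0, 0.15, 0, 0]
    - [0, 0, 0, 0, 0.3, 0, 0]
    - [0, 0, 0, 0, 0.41, 0, 0]
    - [0, 0, 0, 0, 0.42, 0, 0]
    - [0, 0, 0, 0, 0.42, 0, 0]

```text
time: 5.1
eef_pos: [0.6744, 0.1432, 0.1057]
eef_rot: [0.135, 0.991, 0.0, -0.0]
contact_force: [0.0, -0.3, 0.2]
gripper_width: 0.0002
finger_force: 0.0
```

Request:
drive_tool:
  commands:
    - [0, 0, 0, 0, 0, 0.04, 0]
    - [0, 0, 0, 0, 0, 0.08, 0]
    - [0, 0, 0, 0, 0, 0.12, 0]
    - [0, 0, 0, 0, 0, 0.12, 0]

```text
time: 5.5
eef_pos: [0.6732, 0.1402, 0.0738]
eef_rot: [0.137, 0.991, -0.001, -0.002]
contact_force: [0.3, 0.3, 0.1]
gripper_width: -0.0
finger_force: 0.0
```

```bash
cat >> h.py <<'E'
def tip():
    p=env.snapshot('wrist'); s,Q=st(); rr=np.arange(215,250)
    for c in(250,258,266):
        q=np.array([((lambda o,d:o+d*p['range_z'][r,c])(*ray(p,(c,r)))-O)@M for r in rr])
        k=np.argmax(abs(q[:,0]-((s['eef_pos']-O)@M)[0]+.0105)<.004); print('tip',rr[k],q[k].round(4),'before',q[k-1].round(4))
    return p
E
python3 -c "
from h import *
p=tip(); cv2.imwrite('pics/w2.png',p['img'][:,:,::-1])"
```

```text
t 5.55 heater [0.0508 0.1499 0.0748] xaxis [-1.e+00  9.e-04  2.e-03] z [-0.002 -0.001 -1.   ] F [0.18 0.23 0.58] w -0.0
tip 215 [0.0423 0.1445 0.0886] before [0.0413 0.1457 0.1304]
tip 233 [0.0405 0.1492 0.116 ] before [0.0564 0.149  0.0814]
tip 233 [0.0413 0.1531 0.1143] before [ 0.0958  0.1558 -0.0015]
```

Request:
drive_tool:
  commands:
    - [0, 0, 0, 0, 0, 0.025, 0]
    - [0, 0, 0, 0, 0, 0.044, 0]
    - [0, 0, 0, 0, 0, 0.044, 0]

```text
time: 5.85
eef_pos: [0.6742, 0.1413, 0.0644]
eef_rot: [0.137, 0.991, -0.0, -0.001]
contact_force: [-0.9, -0.0, -0.2]
gripper_width: 0.0002
finger_force: 0.0
```

Request:
drive_tool:
  commands:
    - [0, 0, 0, 0, -0.03, 0, 0]
    - [0, 0, 0, 0, -0.06, 0, 0]
    - [0, 0, 0, 0, -0.09, 0, 0]
    - [0, 0, 0, 0, -0.12, 0, 0]
    - [0, 0, 0, 0, -0.15, 0, 0]

```text
time: 6.35
eef_pos: [0.6644, 0.1047, 0.0654]
eef_rot: [0.137, 0.991, 0.0, 0.0]
contact_force: [0.9, 1.0, -1.6]
gripper_width: 0.0004
finger_force: 1.0
```

```bash
python3 -c "
from h import *
p=tip(); cv2.imwrite('pics/w2.png',p['img'][:,:,::-1])"
```

```text
t 6.4 heater [0.0518 0.1109 0.0654] xaxis [-1.0e+00  1.8e-03 -1.0e-04] z [-0.    -0.001 -1.   ] F [-1.26  0.43  0.13] w -0.0
tip 215 [0.0399 0.1082 0.0889] before [0.0416 0.1091 0.1232]
tip 215 [0.0397 0.1125 0.0893] before [0.0422 0.1125 0.1222]
tip 215 [0.0397 0.1168 0.0893] before [0.042  0.116  0.1224]
```

View pics/w2.png

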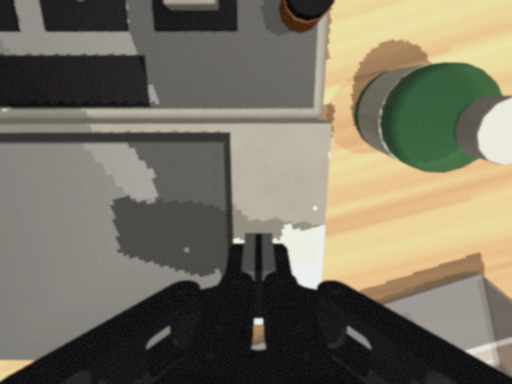

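The pads are now down on the housing top beside the hood wall (edge at column 232), and the hood has moved about 20 mm. I'll continue pushing.

Request:
drive_tool:
  commands:
    - [0, 0, 0, 0, -0.04, 0, 0]
    - [0, 0, 0, 0, -0.08, 0, 0]
    - [0, 0, 0, 0, -0.12, 0, 0]
    - [0, 0, 0, 0, -0.16, 0, 0]
    - [0, 0, 0, 0, -0.2, 0, 0]

```text
time: 6.9
eef_pos: [0.6509, 0.0561, 0.0654]
eef_rot: [0.137, 0.991, 0.0, 0.0]
contact_force: [1.4, 2.0, 0.4]
gripper_width: -0.0001
finger_force: 1.2
```

Request:
drive_tool:
  commands:
    - [0, 0, 0, 0, -0.03, 0, 0]
    - [0, 0, 0, 0, -0.06, 0, 0]
    - [0, 0, 0, 0, -0.08, 0, 0]
    - [0, 0, 0, 0, -0.1, 0, 0]
    - [0, 0, 0, 0, -0.12, 0, 0]

```text
time: 7.4
eef_pos: [0.6429, 0.0281, 0.0652]
eef_rot: [0.136, 0.991, 0.0, 0.0]
contact_force: [1.6, 1.6, 0.9]
gripper_width: -0.0002
finger_force: 0.9
```

```bash
python3 -c "
from h import *
st()"
```

```text
t 7.4 heater [0.0515 0.0333 0.0652] xaxis [-1.e+00 -1.e-04 -2.e-04] z [ 0.  0. -1.] F [1.1  2.02 0.88] w -0.0
```

Request:
drive_tool:
  commands:
    - [0, 0, 0, 0, -0.02, 0, 0]
    - [0, 0, 0, 0, -0.04, 0, 0]
    - [0, 0, 0, 0, -0.06, 0, 0]
    - [0, 0, 0, 0, -0.08, 0, 0]
    - [0, 0, 0, 0, -0.1, 0, 0]

```text
time: 7.9
eef_pos: [0.636, 0.0038, 0.0652]
eef_rot: [0.137, 0.991, 0.0, -0.0]
contact_force: [1.8, 1.2, 1.6]
gripper_width: 0.0002
finger_force: 0.9
```

Request:
drive_tool:
  commands:
    - [0, 0, 0, 0, -0.015, 0, 0]
    - [0, 0, 0, 0, -0.03, 0, 0]
    - [0, 0, 0, 0, -0.045, 0, 0]
    - [0, 0, 0, 0, -0.06, 0, 0]

```text
time: 8.3
eef_pos: [0.6345, -0.0015, 0.0655]
eef_rot: [0.134, 0.991, 0.005, 0.002]
contact_force: [11.5, 25.5, -6.1]
gripper_width: -0.0
finger_force: 13.6
```

```bash
python3 -c "
from h import *
st()"
```

```text
t 8.3 heater [0.0514 0.0025 0.0655] xaxis [-1.     -0.0052 -0.002 ] z [ 0.005  0.009 -1.   ] F [ 4.16 27.63 -6.08] w -0.0
```

Firm stop at 27 N. I'll back off and lift.

Request:
drive_tool:
  commands:
    - [0, 0, 0, 0, 0.05, 0, 0]
    - [0, 0, 0, 0, 0.12, 0, 0]
    - [0, 0, 0, 0, 0.12, -0.1, 0]
    - [0, 0, 0, 0, 0.12, -0.25, 0]
    - [0, 0, 0, 0, 0.12, -0.3, 0]

```text
time: 8.8
eef_pos: [0.6417, 0.0186, 0.1435]
eef_rot: [0.137, 0.991, 0.0, 0.002]
contact_force: [0.7, 0.8, 0.6]
gripper_width: -0.0
finger_force: 0.0
```

```bash
python3 -c "
from h import *
s,Q=st(); K=O+M@[-.075,-.0275,0]
for n in('scene','wrist'):
    p=env.snapshot(n); 
    if n=='scene': cv2.imwrite('pics/e.png',cv2.resize(p['img'][120:320,200:420,::-1],(660,600),interpolation=2))
    for k,z in(('large_round_key',.0705),('hood_push',.106)):
        for d in env.spot_point(p,k)[:2]: print(n,k,d['conf'],d['xy'],((at_z(p,d['xy'],z)-O)@M).round(4))
print('to key',((K-s['eef_pos'])@Q/.25).round(3))
"
```

```text
t 8.8 heater [0.0529 0.0238 0.1435] xaxis [-1.0e+00  4.0e-04 -3.5e-03] z [ 0.004 -0.    -1.   ] F [0.42 0.95 0.58] w -0.0
scene large_round_key 0.55 [282.5, 192.9] [-0.0706 -0.0206  0.0705]
scene hood_push 0.81 [243.5, 209.7] [ 0.0593 -0.0079  0.106 ]
wrist large_round_key 0.75 [184.8, 17.4] [-0.0733 -0.0292  0.0705]
wrist large_round_key 0.28 [34.9, 154.0] [ 0.0253 -0.1576  0.0705]
wrist hood_push 0.87 [213.4, 199.2] [ 0.0515 -0.0094  0.106 ]
to key [ 0.514 -0.206  0.572]
```

View pics/e.png

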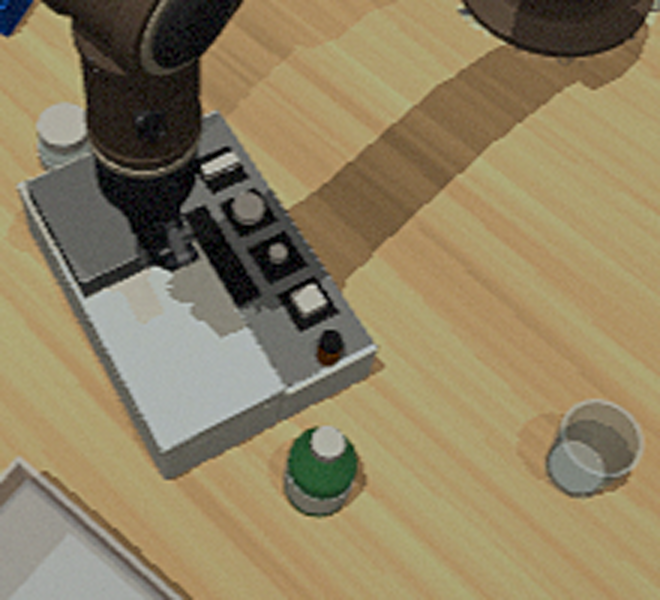

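The hood is shut: it now covers the tube block, with its wall at about (90,290)–(165,255), and the bare housing top is exposed. The vial, bottle and keys are in place. Next, the large round key.

Request:
drive_tool:
  commands:
    - [0, 0, 0, 0.15, -0.06, 0, 0]
    - [0, 0, 0, 0.3, -0.12, 0, 0]
    - [0, 0, 0, 0.45, -0.18, 0, 0]
    - [0, 0, 0, 0.514, -0.206, 0, 0]
    - [0, 0, 0, 0.514, -0.206, 0, 0]

```text
time: 9.6
eef_pos: [0.4995, 0.0033, 0.1393]
eef_rot: [0.137, 0.991, -0.0, -0.002]
contact_force: [-0.1, 0.9, 0.0]
gripper_width: 0.0006
finger_force: 0.0
```

Request:
drive_tool:
  commands:
    - [0, 0, 0, 0, 0, 0.1, 0]
    - [0, 0, 0, 0, 0, 0.2, 0]
    - [0, 0, 0, 0, 0, 0.3, 0]
    - [0, 0, 0, 0, 0, 0.3, 0]
    - [0, 0, 0, 0, 0, 0.3, 0]

```text
time: 10.1
eef_pos: [0.5028, 0.0038, 0.0648]
eef_rot: [0.137, 0.991, -0.0, -0.001]
contact_force: [-0.0, -0.1, 0.6]
gripper_width: -0.0
finger_force: 0.0
```

```bash
python3 -c "
from h import *
p=tip(); cv2.imwrite('pics/w3.png',p['img'][:,:,::-1])
for k in('large_round_key','small_round_key','bar_key'):
    for d in env.spot_point(p,k)[:2]: print(k,d['conf'],d['xy'],((at_z(p,d['xy'],.0705)-O)@M).round(4))
"
```

```text
t 10.15 heater [-0.0763 -0.0279  0.0655] xaxis [-1.e+00  2.e-04 -2.e-04] z [ 0. -0. -1.] F [-0.11  0.31 -0.88] w -0.0
tip 215 [-0.0863 -0.0329  0.083 ] before [-0.0861 -0.0319  0.1215]
tip 215 [-0.0863 -0.0284  0.083 ] before [-0.0862 -0.0284  0.1218]
tip 215 [-0.0862 -0.024   0.0827] before [-0.0864 -0.0249  0.122 ]
large_round_key 0.59 [259.5, 226.3] [-0.0737 -0.0276  0.0705]
small_round_key 0.71 [343.6, 224.7] [-0.0748  0.0233  0.0705]
```

View pics/w3.png

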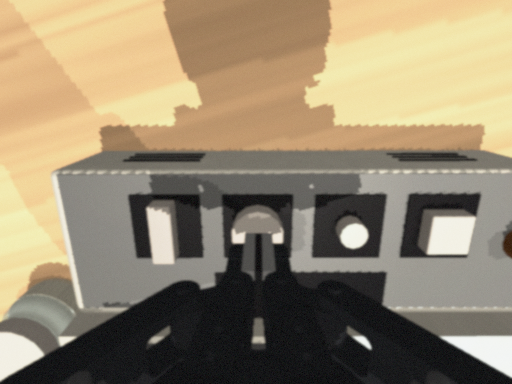

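The tips are centred over the large round key (258,222), clear of the bar (162,232) and small round (352,232) keys.

Request:
drive_tool:
  commands:
    - [0, 0, 0, 0, 0, 0.03, 0]
    - [0, 0, 0, 0, 0, 0.055, 0]
    - [0, 0, 0, 0, 0, 0.07, 0]
    - [0, 0, 0, 0, 0, 0.07, 0]

```text
time: 10.7
eef_pos: [0.502, 0.0038, 0.047]
eef_rot: [0.137, 0.991, -0.0, -0.001]
contact_force: [-0.1, 0.0, 0.2]
gripper_width: -0.0001
finger_force: 0.0
```

Request:
drive_tool:
  commands:
    - [0, 0, 0, 0, 0, 0.006, 0]
    - [0, 0, 0, 0, 0, 0.012, 0]
    - [0, 0, 0, 0, 0, 0.018, 0]
    - [0, 0, 0, 0, 0, 0.018, 0]

```text
time: 11.1
eef_pos: [0.5025, 0.0038, 0.0433]
eef_rot: [0.137, 0.991, 0.0, 0.0]
contact_force: [-1.5, -0.8, 3.9]
gripper_width: 0.0002
finger_force: 1.9
```

Request:
drive_tool:
  commands:
    - [0, 0, 0, 0, 0, 0.004, 0]
    - [0, 0, 0, 0, 0, 0.008, 0]
    - [0, 0, 0, 0, 0, 0.01, 0]
    - [0, 0, 0, 0, 0, 0.01, 0]

```text
time: 11.5
eef_pos: [0.5025, 0.0038, 0.0408]
eef_rot: [0.137, 0.991, 0.0, 0.0]
contact_force: [-2.3, -0.6, 5.9]
gripper_width: 0.0001
finger_force: 3.0
```

5.9 N corresponds to about 5 mm of travel, well past the switch point. Withdrawing.

Request:
drive_tool:
  commands:
    - [0, 0, 0, 0, 0, -0.03, 0]
    - [0, 0, 0, 0, 0, -0.1, 0]
    - [0, 0, 0, 0, 0, -0.25, 0]
    - [0, 0, 0, 0, 0, -0.4, 0]
    - [0, 0, 0, 0, 0, -0.4, 0]

```text
time: 12.0
eef_pos: [0.5058, 0.0039, 0.1456]
eef_rot: [0.137, 0.991, 0.001, 0.004]
contact_force: [0.3, 0.8, 0.2]
gripper_width: 0.0
finger_force: 0.0
```

```bash
python3 -c "
from h import *
st(); p=env.snapshot('wrist'); cv2.imwrite('pics/w4.png',p['img'][:,:,::-1])
for k in('large_round_key','small_round_key','bar_key','square_key'):
    for d in env.masks_of(p,k)[:1]:
        ys,xs=np.nonzero(d['region']); q=np.array([depth(p,(x,y)) for x,y in zip(xs,ys)]); print(k,round(d['conf'],2),((np.median(q,0)-O)@M).round(4),np.percentile(q[:,2],[50,75,90]).round(4))
p=env.snapshot('scene')
for d in env.spot_point(p,'hood_push')[:1]: print(((at_z(p,d['xy'],.106)-O)@M).round(4))
"
```

```text
t 12.0 heater [-0.0739 -0.0271  0.1456] xaxis [-1.0e+00  4.0e-04 -7.8e-03] z [ 0.008  0.001 -1.   ] F [0.07 0.81 0.25] w 0.0
large_round_key 0.66 [-0.0771 -0.0289  0.0718] [0.0718 0.0832 0.0835]
small_round_key 0.88 [-0.0757  0.0249  0.0713] [0.0713 0.0716 0.0828]
bar_key 0.8 [-0.0758 -0.0814  0.0716] [0.0716 0.0827 0.0834]
square_key 0.7 [-0.077   0.0777  0.0716] [0.0716 0.0829 0.0833]
[ 0.0628 -0.0094  0.106 ]
```

View pics/w4.png

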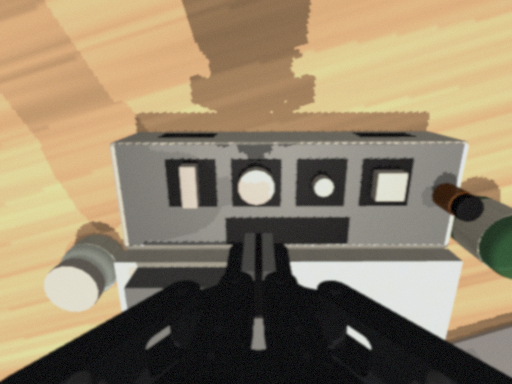

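The large round key (256,186) is up again, level with the other three at about 83 mm. The hood stays shut, and the vial, bottle and jar are in place.

```bash
python3 -c "
from cell import env
print(env.sign_off())"
```

```text
the job is handed in; nothing more can be done
None
```

I pushed the hood fully shut against its stop, then pressed the large round key to about 5.9 N (it switches at about 3.2 N) and released it; the last picture shows it up again. The other keys were not touched, and the job is handed in at about 12 s of the 42 s allowed.

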